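Hang the broad tape roll on the bent rail

ROBOT

A 7-joint arm with a two-finger parallel gripper is mounted at the origin on a cart in front of the work surface, level with it; the furniture and walls round the work are solid. World frame = base frame: x ahead of the robot, y to its left, z up, the work surface at z = 0. Lengths are in mm, angles in rad, forces in N, time in s.
With the tool pointing down it reaches from about 425 to 1025 mm from the base axis. Payload 3.6 kg.
Tool frame: the origin (TCP) lies at the centre of the arm's flange, where the gripper is bolted on; the fingertips stand r.tips_ahead ahead of it and the grasp point (between the pads) lies 155 mm ahead of it (r.tips_ahead is the distance from the TCP to the fingertips, in mm); z points along the fingers, y is the line along which they close (so a half turn about z gives the same grasp; the last joint's range is limited). The gripper opens to 85 mm and grips with 20 to 120 N. Pads are 22 mm wide; open, the fingers measure 114 mm over their backs; the gripper's body (76 mm by 85 mm) begins 54 mm behind the grasp point. The pads swing forward as they close: fully open they stand 13 mm farther back than shut.
Start: joints at [-1.427, 0.591, 0.048, 1.609, -0.033, 0.943, -0.034], TCP at [170.775, 704.603, 404.702] pointing down, gripper open.
Joint ranges: [-2.69, 2.69], [-0.47, 2.24], [-1.27, 1.36], [0.19, 2.51], [-1.53, 4.68], [0.08, 2.07], [-3.09, 3.09]. Speed limits (rad/s): [2.57, 2.57, 3.14, 3.14, 3.14, 3.14, 3.14].

INTERFACE

Orientations are given as a rotation vector (axis times angle).
In Python, from plant import sensors, cams, r gives the robot as it stands. The module is installed in compiled form; this text tells all that it offers.
- The arm moves only by the tool send_rows, never from a script. Its arguments are lists of equal length, an entry for each row: "xyz": the shift along the tool's x, y, z normalised to -1 to 1, where 1 is 0.8 m, a list of three; "rot": the turn, a rotation vector about the tool's x, y, z normalised to -1 to 1, where 1 is pi rad, a list of three; "gripper": the opening, from 0 (shut) to 1 (fully open). A call has 1 to 20 rows; each row is the pose to reach, as a shift and turn from the pose commanded when the call began, along the tool's axes at that moment, turning the shorter way round; what a row does not reach only later rows make up. A row lasts 1/12 s, in which the tool goes at most 41.7 mm and 7.16 degrees, less where a joint would pass 70% of its speed; a pose out of reach is approached as far as the arm can. A call with a number of a shift or a turn outside -1 to 1 is refused whole. A call with a gripper value outside its range is refused whole. The fingers move at their own pace and stop on an object; "squeeze" is the grip in N (left out, the last holds). Time passes only in rows, so rows that repeat a pose let the fingers close. It gives the time, the measured TCP pose, the force, the opening and the grip force at its end, in the units of the state.
- sensors.get_obs(): the state, without advancing time (a new reading comes with each control period).
- cams.snapshot(name): name is "scene" or "top"; returns a dict with "pixels" (400x640x3 uint8, blue, green, red), "intrinsics" (3x3 intrinsics, pixels), "extrinsics" (4x4, takes a point from camera to world coordinates). Camera axes: x right, y up, looking along -z (the intrinsics and any distortion apply to the point x, -y, -z); pixel columns grow to the right and rows downward; lengths in mm; the calibration is good to about 2 mm. A picture is of the moment at which its call begins. There is no depth.
- r.finish_job(): hands the job in; it is judged then, once.
The state is a dict: "t": time; "qpos": joint angles; "joint_vel": joint speeds; "joint_torque": joint torques, N m; "eef_pos": TCP position; "orientation": TCP orientation; "contact_force": force on the tool from outside, world axes, zero at the start; "ft_torque": the same for the moment, N m; "gripper_width": finger opening in mm; "grasp_force": force on a finger pad.
Only numpy, scipy, OpenCV 4.12 (cv2) and the standard library are available. Lean on these libraries where they do the work, as an engineer would, in place of code of your own. Each camera call takes 0.05 s, during which the arm holds its last target. There are 200 camera calls.

TASK

Put the broader of the two plain paper tape rolls away on the bent steel rail: lower it over the rail's upturned free end, let go so that it hangs by itself on the first straight, then take it again by its top and slide it round the corner and over the sprung latch until it is flat against the end plate and the latch has sprung up behind it. Leave it hanging there, and do not disturb the other rolls, the bottle, the jar or the spool.

Things in the scene. Friction and masses are not known exactly. Their poses are not given: they have to be found in the camera images.
- broad_roll: The roll to put away: a loose, rigid roll of plain off-white paper tape on a brown card core, outer diameter 98 mm, open bore 76 mm (wall 11 mm thick), 24 mm wide, about 90 g. It starts lying flat on the bench, to the left or to the right of the rail. Origin: centre of its underside; z: along the bore (up at the start).
- broad_roll_center (a point): Centre of the broad roll's bore, half way through its width (12 mm above its underside).
- narrow_roll: The other paper tape roll, just like the broad one (98 mm outside, 76 mm bore) but only 12 mm wide. Leave it lying. Origin: centre of its underside.
- tape_amber: Shelf tape roll, 68 mm outside diameter, 12 mm wide, lying flat; leave it. Origin: centre of its underside.
- rail: Fixed bent rail of 8 mm round steel rod, open at one end, over a grey foot plate (64 mm wide, 8 mm thick, under the second straight). Place and turn vary. Origin: on the bench under the middle of the L; x, y level, z up. First level straight along +y, then a corner (bend radius 18 mm), second level straight along +x to the end plate. Rod axis 129 mm up. Only the end plate carries the rod.
- rail_tip (a point): Rounded top of the rail's free upturned stub, 178 mm above the bench, at rail (-50, -60) mm.
- rail_bend (a point): Where the axes of the stub and of the first straight meet, at rail (-50, -60, 129) mm; the rod is bent here with 18 mm radius. A roll let go round the stub just above the level straight tips over by itself and hangs on the straight.
- rail_corner (a point): Where the axes of the two straights meet, at rail (-50, 60, 129) mm. A roll hung on the rod (top of its bore on the rod, its lowest point 46 mm above the bench) passes freely all the way round.
- rail_stop (a point): On the rod's axis at the face of the end plate, rail (80, 60, 129) mm. The upright plate is 60 mm wide, 6 mm thick, and its top edge is 131 mm above the bench, so fingers that hold the top of a roll above the rod pass over it.
- latch (a joint): Sprung steel leaf under the second straight, 18 mm wide, 60 mm long, rising from a pin at rail (-8, 60, 30) mm towards the end plate. 0 = up (rest); rad, grows to 0.5 as it is pressed down. About 0.5 N at the tip presses it. A hanging roll pushed towards the plate rides down over it; once the roll is within about 5 mm of the plate the leaf springs up behind it.
- latch_tip (a point): Tip of the latch leaf; at rest 56 mm above the bench and 34 mm short of the end plate.
- clamp_fixture: Fixed board holder that belongs to the bench: within 100 mm of its origin (under its middle); mostly up to 80 mm high, with a lever up to 145 mm on its side towards the robot's right. Not used. Overhead, keep the arm clear of the bench shelf with its lamp, 0.55 m above the bench beyond the line x = 0.70 - 0.58 y (m, robot base frame), and of a lamp bar 0.85 m up above the line x = 0.44 - 0.47 y.
- oil_bottle: Small dark bottle, 32 mm diameter, 75 mm tall, standing in the inside corner of the rail; leave it. Origin: centre of its underside.
- jar: Glass jar, 60 mm diameter, 62 mm tall; leave it. Origin: centre of its underside.
- solder_spool: Spool of solder with green flanges, 61x56x45 mm; leave it. Origin: under its centre.

How it is judged:
By the outcome, as a careful person would: the job done as asked, in the order asked, and still so for the second after the job is handed in, with the robot touching nothing.
It also fails if it takes over 64 s, if anything falls off the work surface, if the arm or the gripper's body presses on something with over 40 N, if the wrist force passes 120 N, or if a joint passes its speed limit or range.

## Working session

There is one attempt and no reset: what is moved stays moved. The work goes in short steps, Python scripts to look and compute and a tool call to move; the robot and the scene stay as the last step left them, time stands still between calls to the robot, and variables do not carry over. Pictures are saved under pics/ and viewed, at most 10 in all, crops included, and the job is handed in when it is done.

Besides the shell and the picture viewer there is one more tool, called after "Emit:" in YAML: its name, and indented under it one key for each argument. send_rows: Moves the arm, as the interface text tells. Its arguments: {"type":"object","properties":{"xyz":{"type":"array","items":{"type":"array","items":{"type":"number","minimum":-1,"maximum":1}}},"rot":{"type":"array","items":{"type":"array","items":{"type":"number","minimum":-1,"maximum":1}}},"gripper":{"type":"array","items":{"type":"number"}},"squeeze":{"type":"number"}},"required":["xyz","rot","gripper"]}

```bash
mkdir -p pics; cat > h.py <<'E'
import numpy as np, cv2
from plant import sensors, cams, r
from scipy.spatial.transform import Rotation as R
def ray(s,u,v):
    K=np.array(s["intrinsics"]);T=np.array(s["extrinsics"])
    d=np.linalg.inv(K)@[u,v,1]; d=np.array([d[0],-d[1],-d[2]])
    return T[:3,3],T[:3,:3]@d
def onz(s,u,v,z):
    o,d=ray(s,u,v); return o+d*(z-o[2])/d[2]
def proj(s,p):
    K=np.array(s["intrinsics"]);T=np.array(s["extrinsics"])
    c=T[:3,:3].T@(np.array(p,float)-T[:3,3]); q=K@[c[0],-c[1],-c[2]]; return q[:2]/q[2]
E
python3 - <<'E'
from h import *
for n in("scene","top"):
    s=cams.snapshot(n);cv2.imwrite(f"pics/{n}0.png",s["pixels"]);print(s.keys(),np.round(s["extrinsics"],3),s["intrinsics"])
print(sensors.get_obs(),r.tips_ahead)
E
```

```text
dict_keys(['pixels', 'intrinsics', 'extrinsics']) [[ 7.07000e-01  3.22000e-01 -6.30000e-01 -2.86556e+02]
 [-7.07000e-01  2.94000e-01 -6.43000e-01 -8.17568e+02]
 [-2.20000e-02  9.00000e-01  4.35000e-01  6.88700e+02]
 [ 0.00000e+00  0.00000e+00  0.00000e+00  1.00000e+00]] [[497.99513584   0.         322.09911231]
 [  0.         497.99513584 190.49051571]
 [  0.           0.           1.        ]]
dict_keys(['pixels', 'intrinsics', 'extrinsics']) [[ 8.400000e-02  9.750000e-01 -2.070000e-01  2.978370e+02]
 [-9.960000e-01  8.200000e-02 -2.000000e-02 -5.786000e+00]
 [-3.000000e-03  2.080000e-01  9.780000e-01  1.176859e+03]
 [ 0.000000e+00  0.000000e+00  0.000000e+00  1.000000e+00]] [[393.11454638   0.         317.83351902]
 [  0.         393.11454638 201.0144599 ]
 [  0.           0.           1.        ]]
{'t': 0.1, 'qpos': array([-1.42648611,  0.59203159,  0.048321  ,  1.6097038 , -0.03334087,
        0.9427488 , -0.03370581]), 'joint_vel': array([ 0.00078683, -0.00062196, -0.0010082 , -0.00299042, -0.00022067,
       -0.00139928,  0.0014271 ]), 'joint_torque': array([ 4.22196594e-03, -5.49993896e+01,  1.55297019e+00, -1.98824590e+01,
        9.73173272e-03,  3.79007484e-03, -8.22460606e-06]), 'eef_pos': array([170.67260374, 704.20833304, 403.64862388]), 'orientation': array([-0.37259654, -3.11926109,  0.00326714]), 'contact_force': array([-0.1358066 , -0.32835717, -0.34954448]), 'ft_torque': array([ 0.04996357,  0.02798663, -0.01950523]), 'grasp_force': 0.0, 'gripper_width': 85.17034679584856} 173.4
```

View pics/scene0.png

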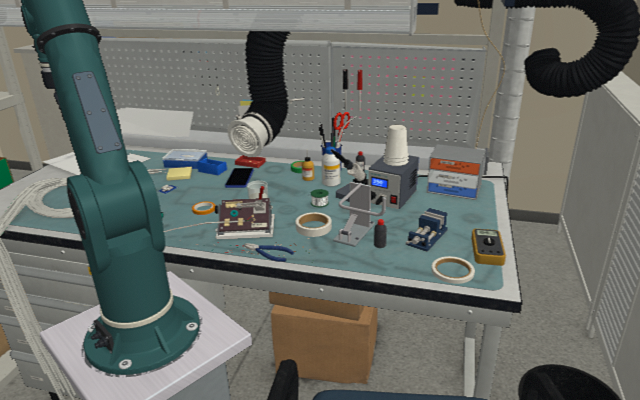

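View pics/top0.png

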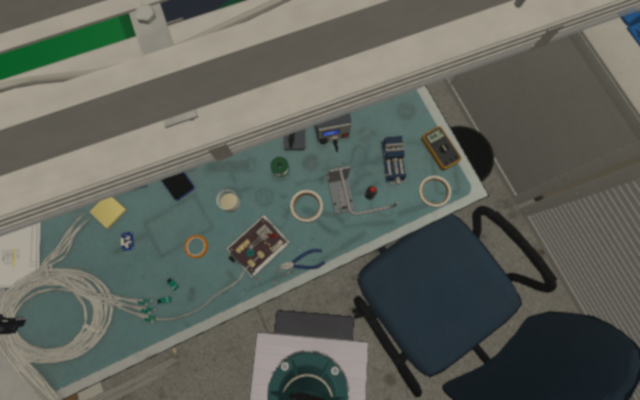

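The scene view shows two off-white rolls, at px (314,224) and (453,268), with the rail between them near (355,215). In the top view they are at (307,206) and (435,191), and the rail is at (350,195). I'll zoom in on both views next.

```bash
python3 - <<'E'
import cv2,numpy as np
a=cv2.imread("pics/scene0.png")[165:295,285:485]; b=cv2.imread("pics/top0.png")[140:230,280:460]
a=cv2.resize(a,(800,520),interpolation=cv2.INTER_CUBIC);b=cv2.resize(b,(800,400),interpolation=cv2.INTER_CUBIC)
cv2.imwrite("pics/a.png",a);cv2.imwrite("pics/b.png",b)
E
```

```text
(no output)
```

View pics/a.png

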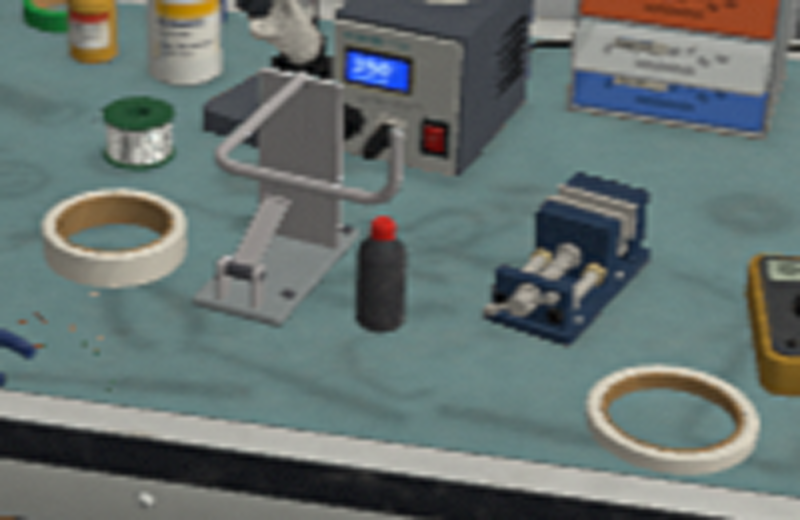

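View pics/b.png

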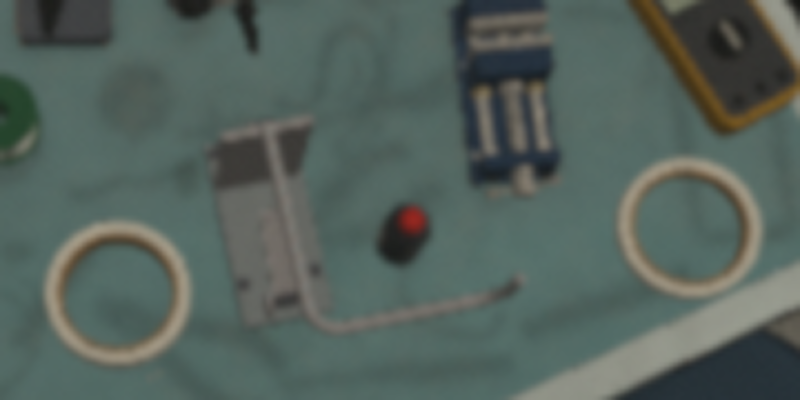

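```bash
python3 - <<'E'
from h import *
from scipy.optimize import least_squares
S=cams.snapshot("scene");T=cams.snapshot("top")
# roll: off-white masks -> ellipse of the top outer rim in top view, plane z=24
hsv=cv2.cvtColor(T["pixels"],cv2.COLOR_BGR2HSV)
g=T["pixels"].min(2)
for nm,(u,v),z in(("broad",(307,206),24),("narrow",(435,191),12)):
    m=np.zeros(g.shape,np.uint8);m[v-24:v+24,u-24:u+24]=(g[v-24:v+24,u-24:u+24]>125)
    c,_=cv2.findContours(m,cv2.RETR_EXTERNAL,cv2.CHAIN_APPROX_NONE);c=max(c,key=lambda k:np.ptp(k[:,0,0]))
    P=np.array([onz(T,*p,z)[:2] for p in c[:,0]]).astype(np.float32)
    print(nm,cv2.minEnclosingCircle(P),cv2.fitEllipse(P))
def tri(a,b):
    A=[];y=[]
    for s,p in((S,a),(T,b)):
        o,d=ray(s,*p);d=d/np.linalg.norm(d);M=np.eye(3)-np.outer(d,d);A.append(M);y.append(M@o)
    return np.linalg.lstsq(np.vstack(A),np.hstack(y),rcond=None)[0]
print("tip",tri((384.5,196),(397,203)))
a=np.array
for nm,uv,z in(("tip S",(384.5,196),176),("tip T",(396.5,203),176),("corner S",(340.5,204.3),129),("cornerT",(353.1,213.3),129),("plateS",(361,184.5),129),("plateT",(340.3,168.8),130)):
    s=S if nm[-1]=="S" else T
    print(nm,onz(s,*uv,z).round(1))
# fit rail x,y,yaw : image points of known rail points
pts=[(S,(384.5,196),(-50,-60,178)),(T,(397,203),(-50,-60,178)),
 (T,(280+325/4.444,140+327/4.444),(-46,56,129)),(S,(285+222/4,165+157/4),(-46,56,129)),
 (T,(280+268/4.444,140+127/4.444),(80,60,129)),(S,(285+258/4,165+75/4),(80,90,131)),(S,(285+341/4,165+88/4),(80,30,131)),
 (T,(280+209/4.444,140+150/4.444),(77,90,131)) ]
def f(q):
    c,s=np.cos(q[2]),np.sin(q[2]);e=[]
    for cam,uv,p in pts[:7]:
        w=(q[0]+c*p[0]-s*p[1],q[1]+s*p[0]+c*p[1],p[2]);e.append(proj(cam,w)-uv)
    return np.hstack(e)
q=least_squares(f,[600,-50,0]).x;print("rail",q,f(q).reshape(-1,2).round(1).tolist())
E
```

```text
broad ((526.1209716796875, 51.93846893310547), 47.12733840942383) ((526.2456665039062, 52.01776885986328), (90.0567626953125, 90.73410034179688), 172.3433837890625)
narrow ((557.00732421875, -359.6177978515625), 51.34055709838867) ((553.2959594726562, -371.6651916503906), (22.2242431640625, 107.34185791015625), 27.107393264770508)
tip [ 521.81240432 -191.3075574   180.89743987]
tip S [ 532.4 -186.1  176. ]
tip T [ 521.  -189.2  176. ]
corner S [499.7 -77.8 129. ]
cornerT [493.2 -82.  129. ]
plateS [619.1 -40.1 129. ]
plateT [615.  -38.5 130. ]
rail [ 5.54430706e+02 -1.20520580e+02  2.89058183e-01] [[-0.2, 1.3], [0.9, -1.0], [-0.8, -0.8], [-0.8, 1.1], [0.6, 0.7], [-0.0, -1.4], [0.0, -0.4]]
```

```bash
cat >> h.py <<'E'
import json,sys
def rail(x,y,z=0):
    c,s=np.cos(RY),np.sin(RY);return np.array([RX+c*x-s*y,RZ+s*x+c*y,z])
RX,RZ,RY=554.4,-120.5,0.289
def mv(seq):
    """seq of (x,y,z TCP, tool-y azimuth deg) world; prints rows from tracked pose, last becomes tracked"""
    try: p=np.array(json.load(open("cmd.json")))
    except Exception:
        p=np.array([170.775,704.603,404.702,76.46])
    a=np.radians(p[3]); Y=np.array([np.cos(a),np.sin(a),0]);Z=np.array([0,0,-1.]);X=np.cross(Y,Z)
    M=np.array([X,Y,Z])
    for q in seq:
        q=np.array(q,float)
        n=np.round(M@(q[:3]-p[:3])/800,4); w=np.round(-(q[3]-p[3])/180,4)
        print(n.tolist(),[0,0,w])
    json.dump([*(p[:3]+M.T@(n*800)),p[3]-w*180],open("cmd.json","w"))
E
python3 - <<'E'
from h import *
o=sensors.get_obs();print(R.from_rotvec(o["orientation"]).as_matrix().round(4))
a=RY;g=np.array([526.1,52])-43.5*np.array([np.cos(a),np.sin(a)]);print(g)
mv([(*g,300,np.degrees(RY))])
E
```

```text
[[-9.719e-01  2.355e-01 -2.000e-04]
 [ 2.355e-01  9.719e-01 -1.400e-03]
 [-1.000e-04 -1.400e-03 -1.000e+00]]
[484.40397334  39.60276803]
[-0.5758, -0.7164, 0.1309] [0, 0, np.float64(0.3328)]
```

Emit:
send_rows:
  xyz:
    - [-0.5758,-0.7164,0.1]
    - [-0.5758,-0.7164,0.1]
    - [-0.5758,-0.7164,0.1]
    - [-0.5758,-0.7164,0.1]
    - [-0.5758,-0.7164,0.1]
    - [-0.5758,-0.7164,0.1]
    - [-0.5758,-0.7164,0.1]
    - [-0.5758,-0.7164,0.1]
    - [-0.5758,-0.7164,0.1]
    - [-0.5758,-0.7164,0.1]
    - [-0.5758,-0.7164,0.1]
    - [-0.5758,-0.7164,0.1]
    - [-0.5758,-0.7164,0.1]
    - [-0.5758,-0.7164,0.1]
    - [-0.5758,-0.7164,0.1]
    - [-0.5758,-0.7164,0.1]
    - [-0.5758,-0.7164,0.1309]
    - [-0.5758,-0.7164,0.1309]
    - [-0.5758,-0.7164,0.1309]
    - [-0.5758,-0.7164,0.1309]
  rot:
    - [0,0,0.3328]
    - [0,0,0.3328]
    - [0,0,0.3328]
    - [0,0,0.3328]
    - [0,0,0.3328]
    - [0,0,0.3328]
    - [0,0,0.3328]
    - [0,0,0.3328]
    - [0,0,0.3328]
    - [0,0,0.3328]
    - [0,0,0.3328]
    - [0,0,0.3328]
    - [0,0,0.3328]
    - [0,0,0.3328]
    - [0,0,0.3328]
    - [0,0,0.3328]
    - [0,0,0.3328]
    - [0,0,0.3328]
    - [0,0,0.3328]
    - [0,0,0.3328]
  gripper: [0.55,0.55,0.55,0.55,0.55,0.55,0.55,0.55,0.55,0.55,0.55,0.55,0.55,0.55,0.55,0.55,0.55,0.55,0.55,0.55]
  squeeze: 30

```text
t: 1.87
eef_pos: [484.0, 36.3, 299.4]
orientation: [-1.888, -2.511, 0.002]
contact_force: [-0.7, 0.7, -0.7]
gripper_width: 46.8
grasp_force: 0.0
```

```bash
python3 - <<'E'
from h import *
S=cams.snapshot("scene");T=cams.snapshot("top");o=sensors.get_obs();print(o["eef_pos"],o["qpos"].round(2),r.tips_ahead,o["gripper_width"])
a=cv2.resize(S["pixels"][150:280,265:425],(800,650))[:600];cv2.imwrite("pics/c.png",a)
E
```

```text
[483.27973781  39.62371561 299.94754444] [-0.37  0.48  0.26  2.23 -0.27  0.46  0.4 ] 173.4 46.766483936267115
```

View pics/c.png

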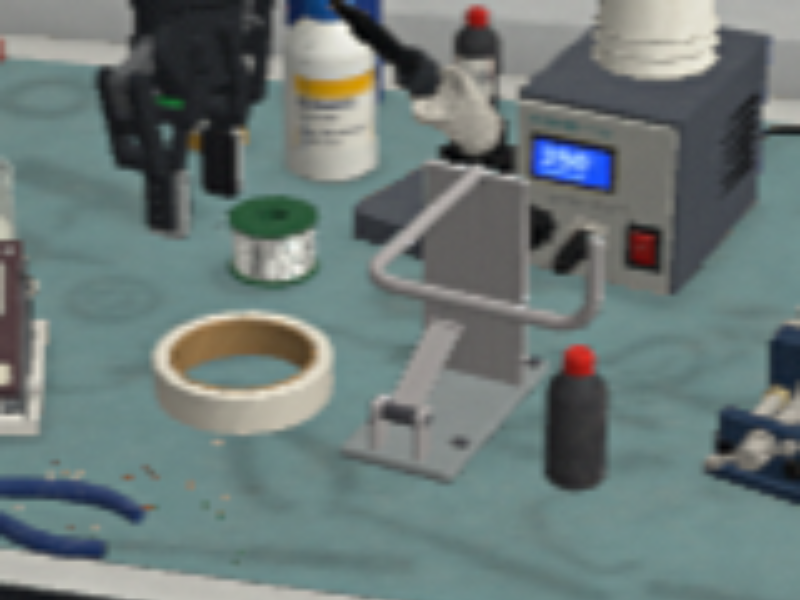

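The gripper hovers above the roll. Its fingertips are at px (300.5,197) and (310,189), and the roll's top rim is centred near (313.5,220).

```bash
python3 - <<'E'
from h import *
S=cams.snapshot("scene")
u=np.array([np.cos(RY),np.sin(RY)]);g=np.array([483.5,39.6])
for z in(135,130,125,120,115): print(z,proj(S,(*(g-29*u),z)).round(1),proj(S,(*(g+29*u),z)).round(1))
# roll ellipse from scene
g=S["pixels"].min(2);m=np.zeros(g.shape,np.uint8);m[208:240,292:336]=g[208:240,292:336]>135
x,y,w,h=cv2.boundingRect(m);print(x,y,w,h)
t=np.linspace(0,6.283,200);
for z in(0,24):
  P=np.array([proj(S,(526.1+49*np.cos(k),52+49*np.sin(k),z)) for k in t]);print(z,P.min(0).round(1),P.max(0).round(1))
mv([(484.4,39.6,215,np.degrees(RY)),(484.4,39.6,187,np.degrees(RY))])
E
```

```text
135 [296.9 194.6] [308.4 185.8]
130 [297.  196.4] [308.4 187.5]
125 [297.1 198.1] [308.5 189.2]
120 [297.2 199.9] [308.5 190.9]
115 [297.2 201.7] [308.6 192.6]
295 212 41 27
0 [295.1 219.3] [330.7 237.2]
24 [294.7 211.8] [330.5 229.4]
[0.0001, -0.0, 0.1062] [0, 0, np.float64(-0.0)]
[0.0001, -0.0, 0.1412] [0, 0, np.float64(-0.0)]
```

Emit:
send_rows:
  xyz:
    - [0,0,0.05]
    - [0,0,0.1]
    - [0,0,0.1]
    - [0,0,0.12]
    - [0,0,0.135]
    - [0,0,0.135]
    - [0,0,0.135]
    - [0,0,0.135]
    - [0,0,0.135]
    - [0,0,0.135]
    - [0,0,0.135]
    - [0,0,0.135]
  rot:
    - [0,0,0]
    - [0,0,0]
    - [0,0,0]
    - [0,0,0]
    - [0,0,0]
    - [0,0,0]
    - [0,0,0]
    - [0,0,0]
    - [0,0,0]
    - [0,0,0]
    - [0,0,0]
    - [0,0,0]
  gripper: [0.55,0.55,0.55,0.55,0.55,0.55,0.55,0,0,0,0,0]
  squeeze: 30

```text
t: 3.02
eef_pos: [484.0, 39.2, 193.4]
orientation: [1.88, 2.515, 0.003]
contact_force: [-1.3, 0.6, 9.0]
gripper_width: 9.3
grasp_force: 28.5
```

```bash
python3 - <<'E'
from h import *
json.dump([484.4,39.6,192,np.degrees(RY)],open("cmd.json","w"))
S=cams.snapshot("scene");o=sensors.get_obs();print(o["eef_pos"],o["contact_force"],o["grasp_force"],o["gripper_width"])
a=cv2.resize(S["pixels"][150:270,265:425],(800,600));cv2.imwrite("pics/d.png",a)
E
```

```text
[483.96800943  39.22678167 193.38242518] [-0.3734941   1.09934113  7.13435306] 28.465523945633322 9.326762837850325
```

View pics/d.png

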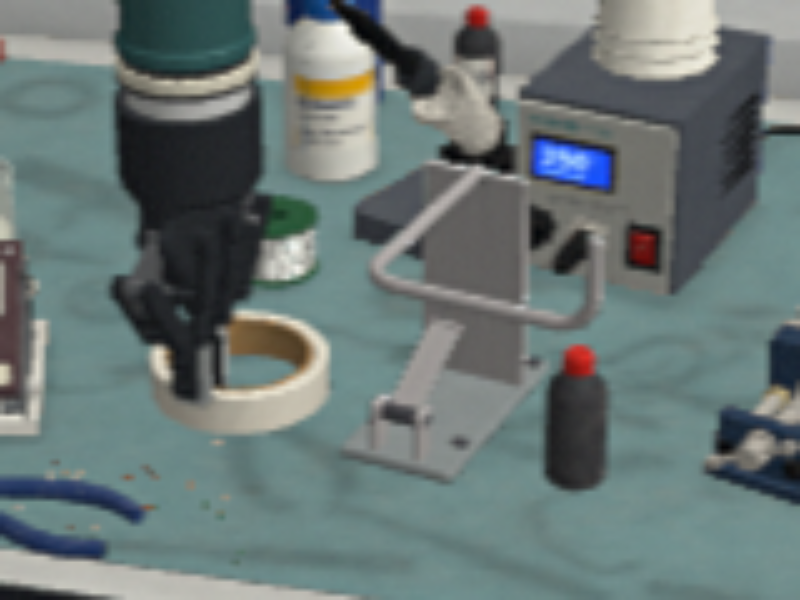

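```bash
python3 - <<'E'
from h import *
d=np.degrees(RY);p=rail(-93.5,-67)[:2];print(p)
mv([(484.4,39.6,415,d),(*p,415,d)])
mv([(*p,375,d),(*p,333,d)])
E
```

```text
[ 483.87209308 -211.36839025]
[0.0, 0.0, -0.2788] [0, 0, np.float64(-0.0)]
[-0.3005, -0.09, -0.2788] [0, 0, np.float64(-0.0)]
[-0.0, -0.0, 0.05] [0, 0, np.float64(-0.0)]
[-0.0, -0.0, 0.1025] [0, 0, np.float64(-0.0)]
```

Emit:
send_rows:
  xyz:
    - [0,0,-0.05]
    - [0,0,-0.1]
    - [0,0,-0.15]
    - [0,0,-0.2]
    - [0,0,-0.25]
    - [0,0,-0.2788]
    - [-0.05,-0.015,-0.2788]
    - [-0.1,-0.03,-0.2788]
    - [-0.15,-0.045,-0.2788]
    - [-0.2,-0.06,-0.2788]
    - [-0.25,-0.075,-0.2788]
    - [-0.3005,-0.09,-0.2788]
    - [-0.3005,-0.09,-0.2788]
    - [-0.3005,-0.09,-0.2788]
    - [-0.3005,-0.09,-0.2788]
    - [-0.3005,-0.09,-0.2788]
  rot:
    - [0,0,0]
    - [0,0,0]
    - [0,0,0]
    - [0,0,0]
    - [0,0,0]
    - [0,0,0]
    - [0,0,0]
    - [0,0,0]
    - [0,0,0]
    - [0,0,0]
    - [0,0,0]
    - [0,0,0]
    - [0,0,0]
    - [0,0,0]
    - [0,0,0]
    - [0,0,0]
  gripper: [0,0,0,0,0,0,0,0,0,0,0,0,0,0,0,0]
  squeeze: 40

```text
t: 4.4
eef_pos: [482.5, -210.1, 414.8]
orientation: [-1.876, -2.518, -0.001]
contact_force: [0.4, 0.3, -1.9]
gripper_width: 8.5
grasp_force: 39.6
```

```bash
python3 - <<'E'
from h import *
S=cams.snapshot("scene");T=cams.snapshot("top");o=sensors.get_obs();print(o["eef_pos"],o["contact_force"],o["grasp_force"],o["gripper_width"],o["qpos"].round(2))
a=cv2.resize(S["pixels"][130:250,305:465],(800,600));b=cv2.resize(T["pixels"][160:250,340:460],(600,450))
c=np.zeros((600,800,3),np.uint8);c[:300,:400]=cv2.resize(a,(400,300));cv2.imwrite("pics/e.png",np.hstack([cv2.resize(a,(440,330)),cv2.resize(b,(360,270))[:330] if 0 else cv2.copyMakeBorder(cv2.resize(b,(360,270)),0,60,0,0,cv2.BORDER_CONSTANT)]))
E
```

```text
[ 482.81354338 -209.85181907  414.87679236] [-0.62432971  0.38488844 -0.83618572] 39.588687317445874 8.776243369322522 [-0.02  0.35  0.44  2.06 -0.22  0.77  0.85]
```

View pics/e.png

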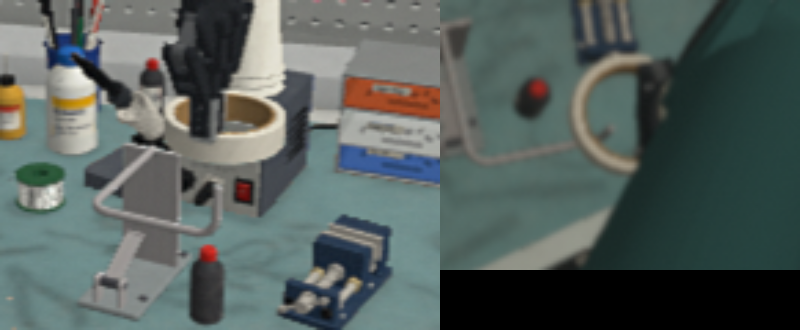

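The roll is held level just above the stub. The stub's tip, at top px about (396,204), lies inside the bore. I'll lower it now.

Emit:
send_rows:
  xyz:
    - [0,0,0.02]
    - [0,0,0.04]
    - [0,0,0.06]
    - [0,0,0.08]
    - [0,0,0.095]
    - [0,0,0.1025]
    - [0,0,0.1025]
    - [0,0,0.1025]
    - [0,0,0.1025]
  rot:
    - [0,0,0]
    - [0,0,0]
    - [0,0,0]
    - [0,0,0]
    - [0,0,0]
    - [0,0,0]
    - [0,0,0]
    - [0,0,0]
    - [0,0,0]
  gripper: [0,0,0,0,0,0,0,0,0]
  squeeze: 40

```text
t: 5.25
eef_pos: [483.0, -211.6, 333.7]
orientation: [1.879, 2.516, 0.001]
contact_force: [0.3, -0.7, -0.4]
gripper_width: 8.8
grasp_force: 39.6
```

```bash
python3 - <<'E'
from h import *
S=cams.snapshot("scene");T=cams.snapshot("top");o=sensors.get_obs();print(o["eef_pos"],o["contact_force"],o["grasp_force"],o["gripper_width"])
a=S["pixels"][130:250,305:465];b=T["pixels"][160:250,340:460]
cv2.imwrite("pics/f.png",np.hstack([cv2.resize(a,(440,330)),cv2.copyMakeBorder(cv2.resize(b,(360,270)),0,60,0,0,cv2.BORDER_CONSTANT)]))
E
```

```text
[ 482.97873358 -211.84645093  333.89372952] [ 0.54738234 -0.08623954 -1.38027079] 39.57423104555346 8.728926712833774
```

View pics/f.png

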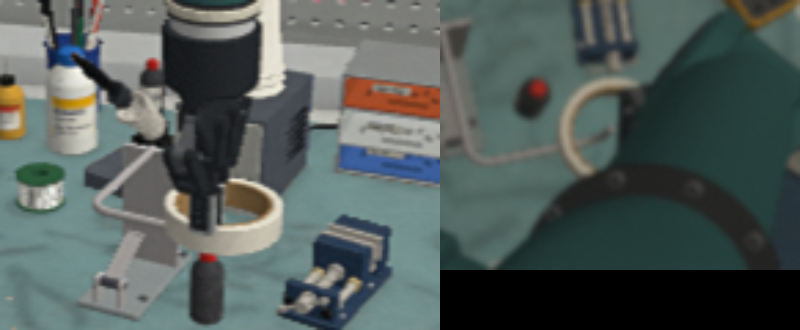

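The roll is round the stub: the rod passes under its left wall (top px about (525,160) in the collage), and there is no contact force. Next I lower it 4 mm and release.

Emit:
send_rows:
  xyz:
    - [0,0,0.005]
    - [0,0,0.005]
    - [0,0,0.005]
    - [0,0,0.005]
    - [0,0,0.005]
    - [0,0,0.005]
    - [0,0,0.005]
    - [0,0,0.005]
    - [0,0,0.005]
    - [0,0,0.005]
    - [0,0,0.005]
    - [0,0,0.005]
    - [0,0,-0.03]
    - [0,0,-0.06]
    - [0,0,-0.09]
    - [0,0,-0.12]
    - [0,0,-0.12]
    - [0,0,-0.12]
    - [0,0,-0.12]
  rot:
    - [0,0,0]
    - [0,0,0]
    - [0,0,0]
    - [0,0,0]
    - [0,0,0]
    - [0,0,0]
    - [0,0,0]
    - [0,0,0]
    - [0,0,0]
    - [0,0,0]
    - [0,0,0]
    - [0,0,0]
    - [0,0,0]
    - [0,0,0]
    - [0,0,0]
    - [0,0,0]
    - [0,0,0]
    - [0,0,0]
    - [0,0,0]
  gripper: [0,0.4,0.4,0.4,0.4,0.4,0.4,0.4,0.4,0.4,0.4,0.4,0.4,0.4,0.4,0.4,0.4,0.4,0.4]
  squeeze: 40

```text
t: 6.93
eef_pos: [482.2, -211.5, 428.5]
orientation: [-1.879, -2.516, 0.0]
contact_force: [0.8, 0.8, -0.9]
gripper_width: 34.1
grasp_force: 0.0
```

```bash
python3 - <<'E'
from h import *
p=json.load(open("cmd.json"));p[2]+=96;json.dump(p,open("cmd.json","w"))
S=cams.snapshot("scene");T=cams.snapshot("top");o=sensors.get_obs();print(p,o["eef_pos"],o["contact_force"],o["grasp_force"],o["gripper_width"])
a=S["pixels"][150:250,325:445];b=T["pixels"][160:250,340:460]
cv2.imwrite("pics/g.png",np.hstack([cv2.resize(a,(480,400)),cv2.copyMakeBorder(cv2.resize(b,(320,240)),0,160,0,0,cv2.BORDER_CONSTANT)]))
E
```

```text
[483.8984056575545, -211.3500117615371, 429.03999999999996, 16.55848027928079] [ 482.11827292 -211.43554501  427.76722184] [-0.16374151  0.83506967  0.46382321] 0.0 34.26236688291915
```

View pics/g.png

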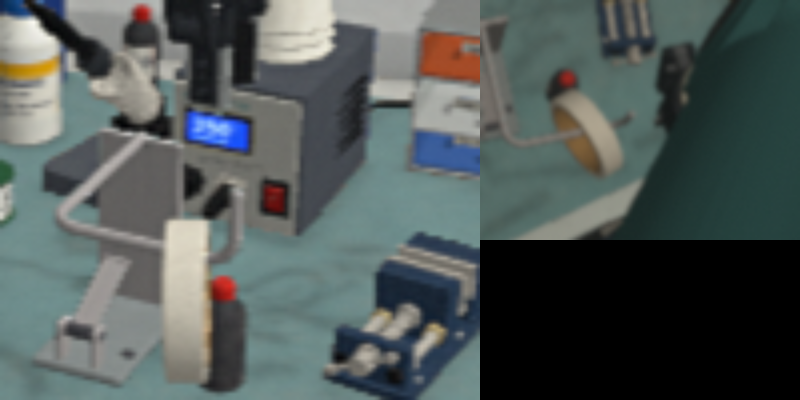

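The roll now hangs on the first straight. It looks yawed or still swinging, at scene px about (366-378, 205-246). The bottle's cap is unmoved at top px (373,189). I'll rotate the tool for the second grasp while the roll settles, then measure numerically.

Emit:
send_rows:
  xyz:
    - [0,0,0]
    - [0,0,0]
    - [0,0,0]
    - [0,0,0]
    - [0,0,0]
    - [0,0,0]
    - [0,0,0]
    - [0,0,0]
    - [0,0,0]
    - [0,0,0]
    - [0,0,0]
    - [0,0,0]
    - [0,0,0]
    - [0,0,0]
    - [0,0,0]
  rot:
    - [0,0,-0.5]
    - [0,0,-0.5]
    - [0,0,-0.5]
    - [0,0,-0.5]
    - [0,0,-0.5]
    - [0,0,-0.5]
    - [0,0,-0.5]
    - [0,0,-0.5]
    - [0,0,-0.5]
    - [0,0,-0.5]
    - [0,0,-0.5]
    - [0,0,-0.5]
    - [0,0,-0.5]
    - [0,0,-0.5]
    - [0,0,-0.5]
  gripper: [0.4,0.4,0.4,0.4,0.4,0.4,0.4,0.4,0.4,0.4,0.4,0.4,0.4,0.4,0.4]

```text
t: 8.28
eef_pos: [482.3, -211.9, 428.0]
orientation: [0.446, -3.108, -0.002]
contact_force: [0.2, 0.2, -0.1]
gripper_width: 34.0
grasp_force: 0.0
```

```bash
python3 - <<'E'
from h import *
p=json.load(open("cmd.json"));p[3]+=90;json.dump(p,open("cmd.json","w"))
S=cams.snapshot("scene");T=cams.snapshot("top");o=sensors.get_obs();print(o["eef_pos"],o["qpos"].round(2))
for nm,s,(x0,y0,x1,y1) in(("S",S,(355,198,390,250)),("T",T,(360,185,400,228))):
    roi=s["pixels"][y0:y1,x0:x1].astype(int)
    b,g,rr=roi[...,0],roi[...,1],roi[...,2]
    m=((rr>130 if nm=="S" else rr>105)&(rr-b>10)).astype(np.uint8)
    n,l,st,ce=cv2.connectedComponentsWithStats(m);k=1+st[1:,4].argmax();m=(l==k).astype(np.uint8)
    print(nm,st[k],"\n".join("".join(".#"[v] for v in row) for row in m),sep="\n")
    c=cv2.findContours(m,0,1)[0][0]+[x0,y0];print(cv2.minAreaRect(c.astype(np.float32)))
# predicted outlines for yaws, ring centre at rail(-50,yr,95)
for yr in(-15,-5):
  for dy in(0,15):
    a=RY+np.radians(dy);c=rail(-50,yr,95);X=np.array([np.cos(a),np.sin(a),0]);N=np.array([-np.sin(a),np.cos(a),0]);Z=np.array([0,0,1.])
    for nm,s in(("S",S),("T",T)):
      P=np.array([proj(s,c+49*(X*np.cos(t)+Z*np.sin(t))+e*N) for t in np.linspace(0,6.28,60) for e in(-12,12)]).astype(np.float32)
      print(yr,dy,nm,P.min(0).round(1),P.max(0).round(1),[np.round(v,1) for v in cv2.minAreaRect(P)])
E
```

```text
[ 482.44369569 -211.84942385  428.37521829] [ 0.26  0.31  0.08  2.03 -0.04  0.8   2.22]
S
[ 10   7  12  39 397]
...................................
...................................
...................................
...................................
...................................
...................................
...................................
............#####..................
...........###########.............
...........###########.............
...........###########.............
...........###########.............
...........###########.............
...........###########.............
...........###########.............
...........###########.............
...........###########.............
...........###########.............
...........###########.............
...........###########.............
...........###########.............
...........###########.............
...........###########.............
...........###########.............
...........###########.............
...........###########.............
...........###########.............
...........#####
[... 2885 characters left out ...]
64(12.8)]
-15 0 T [367.7 193.2] [385.7 229.3] [array([376.8, 211.2]), array([35.1, 14.9]), np.float64(78.2)]
-15 15 S [357.1 203.8] [373.5 245.7] [array([365.3, 224.7]), array([15.3, 41.2]), np.float64(5.4)]
-15 15 T [364.1 193.7] [389.2 228.9] [array([376.8, 211.2]), array([35.2, 15.9]), np.float64(63.0)]
-5 0 S [348.3 202.7] [374.4 244.9] [array([361.3, 223.7]), array([23.9, 41.1]), np.float64(12.8)]
-5 0 T [364.3 194. ] [382.1 230.1] [array([373.3, 211.9]), array([35.1, 14.6]), np.float64(78.2)]
-5 15 S [353.2 203. ] [369.8 244.7] [array([361.4, 223.8]), array([15.5, 41. ]), np.float64(5.4)]
-5 15 T [360.7 194.4] [385.6 229.6] [array([373.3, 211.9]), array([35.2, 15.6]), np.float64(63.0)]
```

```bash
python3 - <<'E'
from h import *
D=np.degrees(RY);y=17;X=np.array([np.cos(RY+np.radians(y)),np.sin(RY+np.radians(y))])
p=rail(-50,-30)[:2]+12*X;print(p)
mv([(*p,400,D+90+y)]); mv([(*p,322,D+90+y)])
E
```

```text
[ 525.02321221 -156.8721185 ]
[-0.0687, 0.0506, 0.0363] [0, 0, np.float64(-0.0944)]
[0.0, 0.0, 0.0975] [0, 0, np.float64(-0.0)]
```

Emit:
send_rows:
  xyz:
    - [-0.03,0.025,0.01]
    - [-0.0687,0.0506,0.0363]
    - [-0.0687,0.0506,0.0363]
    - [-0.0687,0.0506,0.0363]
    - [-0.0687,0.0506,0.0363]
    - [-0.0687,0.0506,0.0363]
    - [-0.0687,0.0506,0.0363]
  rot:
    - [0,0,-0.04]
    - [0,0,-0.0944]
    - [0,0,-0.0944]
    - [0,0,-0.0944]
    - [0,0,-0.0944]
    - [0,0,-0.0944]
    - [0,0,-0.0944]
  gripper: [0.4,0.4,0.4,0.4,0.4,0.4,0.4]

```text
t: 8.97
eef_pos: [523.3, -158.6, 400.4]
orientation: [-0.899, 3.01, -0.002]
contact_force: [-0.7, -0.1, -0.5]
gripper_width: 34.6
grasp_force: 0.0
```

Emit:
send_rows:
  xyz:
    - [0,0,0.025]
    - [0,0,0.05]
    - [0,0,0.075]
    - [0,0,0.0975]
    - [0,0,0.0975]
    - [0,0,0.0975]
    - [0,0,0.0975]
  rot:
    - [0,0,0]
    - [0,0,0]
    - [0,0,0]
    - [0,0,0]
    - [0,0,0]
    - [0,0,0]
    - [0,0,0]
  gripper: [0.4,0.4,0.4,0.4,0.4,0.4,0.4]

```text
t: 9.55
eef_pos: [524.1, -158.1, 323.1]
orientation: [-0.902, 3.008, -0.002]
contact_force: [0.0, -0.4, 0.2]
gripper_width: 34.4
grasp_force: 0.0
```

```bash
python3 - <<'E'
from h import *
S=cams.snapshot("scene");o=sensors.get_obs();print(o["eef_pos"],o["contact_force"],o["qpos"].round(2))
a=cv2.resize(S["pixels"][175:250,330:430],(800,600),interpolation=cv2.INTER_CUBIC);cv2.imwrite("pics/i.png",a)
E
```

```text
[ 524.2995689  -157.94476579  323.35658963] [-0.25534321 -0.97492495 -0.11244889] [ 0.22  0.48 -0.01  2.08  0.01  0.58  2.36]
```

View pics/i.png

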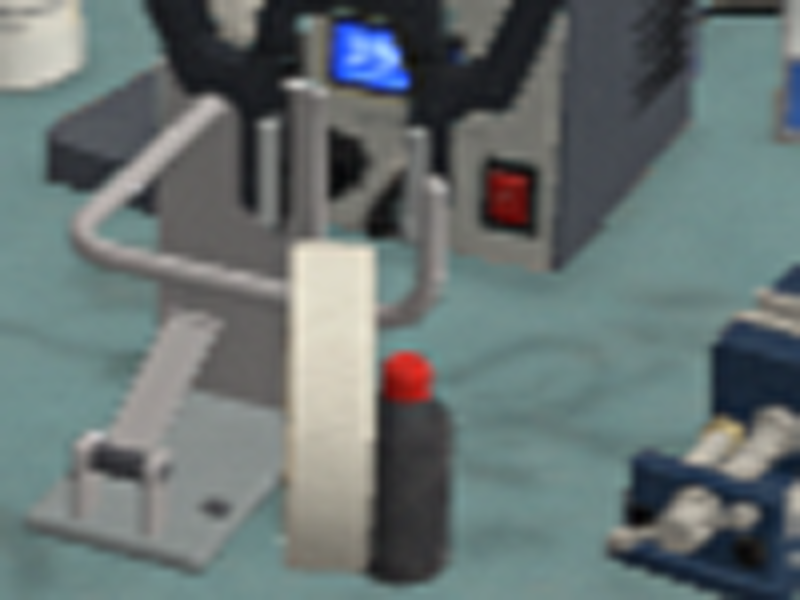

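The roll's rim is edge-on at px (371,205-246), which puts its yaw at about 22°. The fingers straddle it, with tips near px (363,203) and (382,204), and the stub-side finger is clear behind the stub at (384,198). The bottle is untouched.

```bash
python3 - <<'E'
from h import *
S=cams.snapshot("scene");a=np.radians(123.56);Y=np.array([np.cos(a),np.sin(a)]);X=np.array([Y[1],-Y[0]])
c=np.array([524.3,-158])
for d in(17,31,-17,-31):
  for z in(140,150):print(d,z,proj(S,(*(c+d*Y-11*X),z)).round(1))
g=S["pixels"]
print(g[195:215,355:388].max(2))
E
```

```text
17 140 [364.7 208.8]
17 150 [364.8 205.1]
31 140 [358.8 208.4]
31 150 [358.8 204.6]
-17 140 [379.2 209.9]
-17 150 [379.4 206.1]
-31 140 [385.3 210.4]
-31 150 [385.4 206.6]
[[100  99  99 100  83  46  33  87 125 105  45  66 100 100 123 121  33  19
   23  19  36  84 116 126 135 122 109 117  85  30  31  80 119]
 [ 99  98 100  99  85  44  34  86 126 103  46  67  99 100 124 120  31   9
   15  24  65 105 118 121 100  79 108 116  90  50  36  78 117]
 [ 99  96  99 100  86  53  43  86 128 104  46  65 100 100 124 121  31  13
   19  29  80 118 117  97  57  66 109 126 151 154  93  78 117]
 [ 99  97  99  99  84  44  34  85 127 104  45  66  98  98 125 121  30  15
   49  73  93 118 102  59  28  66 107 112 133 174 155  92 113]
 [ 97  99 100 100  88  53  33  85 126  99  36  65  98  99 123 119  43  58
   94 117 118 101  61  27  25  69 104 103 106 138 129  94 113]
 [ 99  97  98  99  89  56  39  85 126 101  40  69  99 100 122 131 100 116
  118 120 111  77  32  23  31  70 106 103 104 132 124  97 110]
 [ 97  97  99  99  99  92  82 102 126 100  41  73  97  96 120 138 116 118
  118 118  95  43  23  28  54  8
[... 1112 characters left out ...]
9 153 137 133]
 [103 115 125 134 139 148 155 162 169 163 147 184 227 225 224 224 224 224
  223 227 230 201 145 143 147 147 129  98 110 131 141 142 138]
 [ 90  91  92  96 101 108 120 132 139 143 142 186 230 226 223 222 223 222
  223 225 228 199 143 143 146 137 111  99 118 133 142 146 146]
 [ 96  96  96  96  91  90  92  94  96 103 113 175 230 227 224 223 223 221
  221 224 228 198 143 141 136 114  96 102 116 123 132 145 144]
 [100  99  97  98  99  98  99  95  92  89  95 171 230 225 223 222 221 221
  222 224 228 208 152 132 116  98  99 108 118 134 146 147 147]
 [137 114 101  96  99  99 101 101  99  94  97 169 229 223 220 218 219 222
  222 223 227 197 127 111 105  98  95 106 134 146 147 146 146]]
```

Emit:
send_rows:
  xyz:
    - [0,0,0.01]
    - [0,0,0.015]
    - [0,0,0.02]
    - [0,0,0.02]
    - [0,0,0.0225]
    - [0,0,0.0225]
    - [0,0,0.0225]
  rot:
    - [0,0,0]
    - [0,0,0]
    - [0,0,0]
    - [0,0,0]
    - [0,0,0]
    - [0,0,0]
    - [0,0,0]
  gripper: [0.4,0.4,0.4,0.4,0.4,0.4,0.4]

```text
t: 10.23
eef_pos: [523.9, -157.4, 305.2]
orientation: [0.904, -3.008, -0.0]
contact_force: [-3.6, 1.0, 10.4]
gripper_width: 34.3
grasp_force: 5.4
```

```bash
python3 - <<'E'
from h import *
S=cams.snapshot("scene");o=sensors.get_obs();F=o["contact_force"];M=o["ft_torque"];print(o["eef_pos"],F,M)
a=np.radians(123.56);Y=np.array([np.cos(a),np.sin(a),0]);X=np.array([Y[1],-Y[0],0])
M=M*1000-np.cross([0,0,-170],F) # if about TCP
c=np.array([M[1]*-1,M[0]])/F[2]; print("lever xy",c,"s",c@X[:2],"d",c@Y[:2])
g=S["pixels"].max(2);print(g[198:214,355:388])
E
```

```text
[ 523.90034188 -157.43897321  305.177073  ] [-2.21928086  0.35166887 11.03482461] [0.34934415 0.68555237 0.01875758]
lever xy [-27.93652199  26.24060222] s -8.773644522922961 d 37.31007407568028
[[ 98  98  99  95  67  34  58 102 121  83  49  79  98 101 125 120  29  17
   48  73  95 118 102  58  56 124 145 108 133 177 159 103 115]
 [ 98  99 102  95  67  34  57 101 118  81  45  81  98 100 124 119  44  57
   96 118 116 102  61  28  53 102 122 105 107 138 130  96 112]
 [ 99  99 100  93  68  33  57 103 118  81  46  80  99  98 124 131 101 115
  119 120 110  77  32  23  44  91 120 103 105 132 129 107 112]
 [ 97  98 101  95  69  33  57 102 117  81  46  81  98  96 120 139 117 116
  119 117  96  45  23  25  42  91 120 103 105 135 131 108 113]
 [ 98  98 100  95  68  36  56 102 118  80  46  81  98  95 122 138 114 115
  115 106  75  35  28  25  43  91 121 104 106 136 136 113 116]
 [100  97 100  93  68  31  57 102 110  64  46  78  95  92 118 137 116 108
   99  95  69  21  15  22  40  89 119 104 106 135 137 115 114]
 [ 99  99  99  95  67  39  63 104 108  62  53  89 101 101 124 137 124 122
  120 121
[... 587 characters left out ...]
3 143 127 125]
 [145 151 158 165 176 172 147 127 106  62  77 170 229 225 225 225 224 224
  224 225 231 202 146 132 100  95 111  94 112 149 154 137 132]
 [103 115 127 134 143 149 141 119  97  74 111 185 229 226 224 224 223 224
  224 227 231 202 147 133 101  95 110  99 110 132 141 143 139]
 [ 91  91  93  97 102 111 120 129 135 141 143 188 231 227 224 223 223 224
  224 225 229 200 145 134 101  83  99  98 119 134 142 146 145]
 [ 96  97  97  95  91  91  93  97 100 106 116 177 230 227 225 224 223 222
  221 224 228 200 144 144 126  99  95 104 115 122 133 144 146]
 [100  98  96  98  99  98 100  97  92  88  95 170 230 226 223 221 221 221
  223 224 228 208 152 134 115  97 101 108 118 135 146 147 147]]
```

Both fingers straddle the roll, and the far tip has just touched the rod. So the tips are about 172 mm ahead of the TCP at this opening. I'll rise 4 mm and close.

Emit:
send_rows:
  xyz:
    - [0,0,-0.005]
    - [0,0,-0.005]
    - [0,0,-0.005]
    - [0,0,-0.005]
    - [0,0,-0.005]
    - [0,0,-0.005]
    - [0,0,-0.005]
    - [0,0,-0.005]
  rot:
    - [0,0,0]
    - [0,0,0]
    - [0,0,0]
    - [0,0,0]
    - [0,0,0]
    - [0,0,0]
    - [0,0,0]
    - [0,0,0]
  gripper: [0.4,0.4,0.1,0.1,0.1,0.1,0.1,0.1]
  squeeze: 30

```text
t: 10.95
eef_pos: [523.9, -157.4, 308.1]
orientation: [-0.905, 3.008, 0.0]
contact_force: [-0.5, 0.8, 5.2]
gripper_width: 23.1
grasp_force: 33.0
```

```bash
python3 - <<'E'
from h import *
p=json.load(open("cmd.json"));p[2]=308;json.dump(p,open("cmd.json","w"))
S=cams.snapshot("scene");o=sensors.get_obs();F=o["contact_force"];print(p,o["eef_pos"],F,o["gripper_width"],o["grasp_force"])
g=S["pixels"].max(2);print(g[200:216:2,355:388]);print("bottom",(g[235:252,371]))
E
```

```text
[525.0426280759099, -156.88548237231993, 308, 123.55048027928079] [ 523.88590644 -157.36546014  308.08757553] [-0.97441944  1.43836682  4.53896116] 22.992329990018753 33.00364632041578
[[ 99  98 100  98 100 100  85  42  33  88 126 100  38  72 126 133 102 115
  119 121 110  73  67 111 119  85  39  67 108 133 135 112 111]
 [ 97  99  97 100 100 101  81  38  39  89 127 100  38  68 124 140 114 113
  116 106  75  34  69 112 111  65  35  65 109 138 136 115 114]
 [ 98  98  99  99  99 100  80  33  42  93 126  97  38  75 127 137 121 119
  119 120  97  41  65 111 110  68  39  68 110 139 137 112 114]
 [ 96  97  98  98  98 100  87  54  44  91 122  99 153 229 229 225 224 223
  222 223 224 190 115 107 111  67  42  76 112 141 140 117 104]
 [166 156 140 116 110 105 103 100  96 107 119 134 191 228 224 222 223 223
  224 225 228 198 129 120 109  74  53  75 112 145 143 127 126]
 [102 113 126 135 142 149 155 162 169 162 149 183 226 226 223 222 222 223
  223 226 230 195 104 102 125 143 131 102 111 130 142 141 140]
 [ 97  96  96  97  91  88  93  93  97 102 124 186 229 225 223 223 222 220
  221 222 228 197 125 131 136 114  96 102 116 122 134 143 144]
 [137 114 102  97  99 100 101 102  97  95 138 198 223 218 217 218 219 222
  221 223 226 199 125 112 104  97  95 106 134 148 149 147 146]]
bottom [167 160 155 150 146 138 132 128 125 122 119 118 142 143 140 133 130]
```

```bash
cat >> h.py <<'E'
def tcp(Cx,Cy,psi,s,z):
    a=RY+np.radians(psi);return (*(rail(Cx,Cy)[:2]+s*np.array([np.cos(a),np.sin(a)])),z,np.degrees(RY)+90+psi)
E
python3 - <<'E'
from h import *
p=np.array(json.load(open("cmd.json")));c,s_=np.cos(RY),np.sin(RY)
d=p[:2]-[RX,RZ];xr=c*d[0]+s_*d[1];yr=-s_*d[0]+c*d[1]
psi=17;s=(xr+50)/np.cos(np.radians(psi));y0=yr-s*np.sin(np.radians(psi));print(xr,yr,"s",s,"y0",y0)
n=6;mv([tcp(-50,y0+(f*30),psi*(1-f),s,309) for f in np.linspace(1/n,1,n)])
E
```

```text
-38.50954086986722 -26.509882605318793 s 12.015478390632332 y0 -30.022868505447175
[-0.0018, 0.0052, -0.0012] [0, 0, np.float64(0.0157)]
[-0.0036, 0.0105, -0.0012] [0, 0, np.float64(0.0314)]
[-0.0053, 0.0157, -0.0012] [0, 0, np.float64(0.0472)]
[-0.007, 0.021, -0.0012] [0, 0, np.float64(0.0629)]
[-0.0087, 0.0262, -0.0012] [0, 0, np.float64(0.0787)]
[-0.0103, 0.0315, -0.0012] [0, 0, np.float64(0.0944)]
```

Emit:
send_rows:
  xyz:
    - [-0.0018,0.0052,-0.0012]
    - [-0.0036,0.0105,-0.0012]
    - [-0.0053,0.0157,-0.0012]
    - [-0.007,0.021,-0.0012]
    - [-0.0087,0.0262,-0.0012]
    - [-0.0103,0.0315,-0.0012]
    - [-0.0103,0.0315,-0.0012]
    - [-0.0103,0.0315,-0.0012]
    - [-0.0103,0.0315,-0.0012]
  rot:
    - [0,0,0.0157]
    - [0,0,0.0314]
    - [0,0,0.0472]
    - [0,0,0.0629]
    - [0,0,0.0787]
    - [0,0,0.0944]
    - [0,0,0.0944]
    - [0,0,0.0944]
    - [0,0,0.0944]
  gripper: [0.1,0.1,0.1,0.1,0.1,0.1,0.1,0.1,0.1]

```text
t: 11.75
eef_pos: [516.7, -132.1, 308.6]
orientation: [0.452, -3.109, 0.0]
contact_force: [-0.4, -0.6, 0.1]
gripper_width: 22.8
grasp_force: 32.4
```

```bash
python3 - <<'E'
from h import *
S=cams.snapshot("scene");T=cams.snapshot("top");o=sensors.get_obs();F=o["contact_force"];print(o["eef_pos"],F,o["gripper_width"],o["grasp_force"])
b=T["pixels"].astype(int)[185:235,350:400];m=((b[...,2]>105)&(b[...,2]-b[...,0]>10)).astype(np.uint8)
print("\n".join("".join(".#"[v] for v in row) for row in m))
b=S["pixels"].astype(int)[198:252,340:385];m=(b[...,2]>150)&(b[...,2]-b[...,0]>10)
print("\n".join("".join(".#"[v] for v in row) for row in m.astype(int)))
for nm,s in(("S",S),("T",T)):
  a=RY;c=rail(-50,0,95);X=np.array([np.cos(a),np.sin(a),0]);N=np.array([-np.sin(a),np.cos(a),0]);Z=np.array([0,0,1.])
  P=np.array([proj(s,c+49*(X*np.cos(t)+Z*np.sin(t))+e*N) for t in np.linspace(0,6.28,60) for e in(-12,12)]).astype(np.float32)
  print(nm,P.min(0).round(1),P.max(0).round(1))
E
```

```text
[ 516.77187287 -132.27590752  308.78122877] [-0.56783038 -0.00144315 -1.34024893] 22.72175224847969 32.44264847177085
..................................................
..................................................
..................................................
..................................................
..................................................
..................................................
..................................................
..................................................
..................................................
..................................................
..................................................
..................................................
..................................................
..................................................
..................................................
..................................................
..................................................
..................................................
..................................................
.............
[... 3411 characters left out ...]
.............##.#######...................
................###...####...................
.................##..####....................
.................#######.....................
..................#####......................
...................###.......................
.............................................
.............................................
.............................................
.............................................
.............................................
.............................................
.............................................
.............................................
S [346.4 202.3] [372.5 244.4]
T [362.6 194.3] [380.3 230.4]
```

```bash
python3 - <<'E'
from h import *
s=12
Q=[tcp(-50,y,0,s,309) for y in(10,20,31,42)]
for t in np.linspace(90/14,90,14):
    a=np.radians(t);Q.append(tcp(-32-18*np.cos(a),42+18*np.sin(a),-t,s,309))
mv(Q);print()
mv([tcp(x,60,-90,s,309) for x in(-24,-16,-8,0,8,16,24,32,40,48,56)])
E
```

```text
[0.0, 0.0125, -0.0001] [0, 0, np.float64(-0.0)]
[0.0, 0.025, -0.0001] [0, 0, np.float64(-0.0)]
[0.0, 0.0388, -0.0001] [0, 0, np.float64(-0.0)]
[0.0, 0.0525, -0.0001] [0, 0, np.float64(-0.0)]
[-0.0, 0.0533, -0.0001] [0, 0, np.float64(0.0357)]
[-0.0002, 0.0542, -0.0001] [0, 0, np.float64(0.0714)]
[-0.0004, 0.055, -0.0001] [0, 0, np.float64(0.1071)]
[-0.0007, 0.0558, -0.0001] [0, 0, np.float64(0.1429)]
[-0.0011, 0.0565, -0.0001] [0, 0, np.float64(0.1786)]
[-0.0016, 0.0572, -0.0001] [0, 0, np.float64(0.2143)]
[-0.0022, 0.0578, -0.0001] [0, 0, np.float64(0.25)]
[-0.0028, 0.0584, -0.0001] [0, 0, np.float64(0.2857)]
[-0.0035, 0.0589, -0.0001] [0, 0, np.float64(0.3214)]
[-0.0042, 0.0593, -0.0001] [0, 0, np.float64(0.3571)]
[-0.005, 0.0596, -0.0001] [0, 0, np.float64(0.3929)]
[-0.0058, 0.0598, -0.0001] [0, 0, np.float64(0.4286)]
[-0.0067, 0.06, -0.0001] [0, 0, np.float64(0.4643)]
[-0.0075, 0.06, -0.0001] [0, 0, np.float64(0.5)]

[0.0, 0.01, 0.0] [0, 0, np.float64(-0.0)]
[0.0, 0.02, 0.0] [0, 0, np.float64(-0.0)]
[0.0, 0.03, 0.0] [0, 0, np.float64(-0.0)]
[0.0, 0.04, 0.0] [0, 0, np.float64(-0.0)]
[0.0, 0.05, 0.0] [0, 0, np.float64(-0.0)]
[0.0, 0.06, 0.0] [0, 0, np.float64(-0.0)]
[0.0, 0.07, 0.0] [0, 0, np.float64(-0.0)]
[0.0, 0.08, 0.0] [0, 0, np.float64(-0.0)]
[0.0, 0.09, 0.0] [0, 0, np.float64(-0.0)]
[0.0, 0.1, 0.0] [0, 0, np.float64(-0.0)]
[0.0, 0.11, 0.0] [0, 0, np.float64(-0.0)]
```

Emit:
send_rows:
  xyz:
    - [0,0.0125,0]
    - [0,0.025,0]
    - [0,0.0388,0]
    - [0,0.0525,0]
    - [0,0.0533,0]
    - [-0.0002,0.0542,0]
    - [-0.0004,0.055,0]
    - [-0.0007,0.0558,0]
    - [-0.0011,0.0565,0]
    - [-0.0016,0.0572,0]
    - [-0.0022,0.0578,0]
    - [-0.0028,0.0584,0]
    - [-0.0035,0.0589,0]
    - [-0.0042,0.0593,0]
    - [-0.005,0.0596,0]
    - [-0.0058,0.0598,0]
    - [-0.0067,0.06,0]
    - [-0.0075,0.06,0]
    - [-0.0075,0.06,0]
    - [-0.0075,0.06,0]
  rot:
    - [0,0,0]
    - [0,0,0]
    - [0,0,0]
    - [0,0,0]
    - [0,0,0.0357]
    - [0,0,0.0714]
    - [0,0,0.1071]
    - [0,0,0.1429]
    - [0,0,0.1786]
    - [0,0,0.2143]
    - [0,0,0.25]
    - [0,0,0.2857]
    - [0,0,0.3214]
    - [0,0,0.3571]
    - [0,0,0.3929]
    - [0,0,0.4286]
    - [0,0,0.4643]
    - [0,0,0.5]
    - [0,0,0.5]
    - [0,0,0.5]
  gripper: [0.1,0.1,0.1,0.1,0.1,0.1,0.1,0.1,0.1,0.1,0.1,0.1,0.1,0.1,0.1,0.1,0.1,0.1,0.1,0.1]

```text
t: 13.52
eef_pos: [508.7, -82.9, 308.8]
orientation: [-1.874, -2.521, 0.0]
contact_force: [-0.5, -1.0, -0.9]
gripper_width: 22.8
grasp_force: 32.4
```

```bash
python3 - <<'E'
from h import *
S=cams.snapshot("scene");T=cams.snapshot("top");o=sensors.get_obs();F=o["contact_force"];print(o["eef_pos"],o["orientation"],F,o["gripper_width"],o["grasp_force"],o["qpos"].round(2),json.load(open("cmd.json")),tcp(-32,60,-90,12,309))
b=S["pixels"].astype(int)[190:250,315:375];m=(b[...,2]>150)&(b[...,2]-b[...,0]>10)
print("\n".join("".join(".#"[v] for v in row) for row in m.astype(int)))
for nm,s in(("S",S),("T",T)):
  a=RY-np.pi/2;c=rail(-32,60,95);X=np.array([np.cos(a),np.sin(a),0]);N=np.array([-np.sin(a),np.cos(a),0]);Z=np.array([0,0,1.])
  P=np.array([proj(s,c+49*(X*np.cos(t)+Z*np.sin(t))+e*N) for t in np.linspace(0,6.28,60) for e in(-12,12)]).astype(np.float32)
  print(nm,P.min(0).round(1),P.max(0).round(1))
E
```

```text
[508.76891741 -83.43823942 308.94198255] [-1.87605797e+00 -2.51948820e+00 -3.40697421e-04] [-0.34967905  1.2217057  -0.40575778] 23.12370675089418 32.42176971815077 [-0.31  0.53  0.53  2.17 -0.5   0.56  0.88] [594.404571253017, -58.53097972613226, 309.03999999999996, 16.558480279280786] (np.float64(510.04735660199555), np.float64(-83.61039409793796), 309, np.float64(16.558480279280786))
............................................................
............................................................
............................................................
............................................................
............................................................
............................................................
...................####.....................................
.................######.........#...........................
................#######........####.........................
...............#######.........######.......................
................................######......................
................................#######
[... 2309 characters left out ...]
..............................
............................................................
............................................................
............................................................
............................................................
............................................................
............................................................
............................................................
............................................................
............................................................
............................................................
S [321.2 194.8] [360.8 234.6]
T [330.8 201.3] [367.  219.1]
```

Emit:
send_rows:
  xyz:
    - [0,0.01,0]
    - [0,0.02,0]
    - [0,0.03,0]
    - [0,0.04,0]
    - [0,0.05,0]
    - [0,0.06,0]
    - [0,0.07,0]
    - [0,0.08,0]
    - [0,0.09,0]
    - [0,0.1,0]
    - [0,0.11,0]
    - [0,0.11,0]
  rot:
    - [0,0,0]
    - [0,0,0]
    - [0,0,0]
    - [0,0,0]
    - [0,0,0]
    - [0,0,0]
    - [0,0,0]
    - [0,0,0]
    - [0,0,0]
    - [0,0,0]
    - [0,0,0]
    - [0,0,0]
  gripper: [0.1,0.1,0.1,0.1,0.1,0.1,0.1,0.1,0.1,0.1,0.1,0.1]

```text
t: 14.62
eef_pos: [595.5, -58.3, 309.1]
orientation: [1.877, 2.516, 0.002]
contact_force: [0.7, 0.6, -0.8]
gripper_width: 22.7
grasp_force: 32.5
```

Emit:
send_rows:
  xyz:
    - [0,0.003,0]
    - [0,0.006,0]
    - [0,0.009,0]
    - [0,0.011,0]
    - [0,0.013,0]
    - [0,0.013,0]
    - [0,0.013,0]
  rot:
    - [0,0,0]
    - [0,0,0]
    - [0,0,0]
    - [0,0,0]
    - [0,0,0]
    - [0,0,0]
    - [0,0,0]
  gripper: [0.1,0.1,0.1,0.1,0.1,0.1,0.1]

```text
t: 15.2
eef_pos: [603.3, -56.2, 308.9]
orientation: [-1.88, -2.517, 0.0]
contact_force: [-0.2, -0.6, -0.6]
gripper_width: 22.9
grasp_force: 32.4
```

Emit:
send_rows:
  xyz:
    - [0,0.001,0]
    - [0,0.002,0]
    - [0,0.003,0]
    - [0,0.003,0]
    - [0,0.003,0]
  rot:
    - [0,0,0]
    - [0,0,0]
    - [0,0,0]
    - [0,0,0]
    - [0,0,0]
  gripper: [0.1,0.1,0.1,0.1,0.1]

```text
t: 15.62
eef_pos: [605.6, -55.5, 308.9]
orientation: [1.88, 2.517, 0.0]
contact_force: [-0.3, -0.6, -0.5]
gripper_width: 22.9
grasp_force: 32.4
```

Emit:
send_rows:
  xyz:
    - [0,0.001,0]
    - [0,0.002,0]
    - [0,0.003,0]
    - [0,0.003,0]
    - [0,0.003,0]
  rot:
    - [0,0,0]
    - [0,0,0]
    - [0,0,0]
    - [0,0,0]
    - [0,0,0]
  gripper: [0.1,0.1,0.1,0.1,0.1]

```text
t: 16.03
eef_pos: [607.0, -55.2, 308.7]
orientation: [-1.88, -2.515, 0.002]
contact_force: [-3.3, -1.6, 0.5]
gripper_width: 22.8
grasp_force: 32.6
```

```bash
python3 - <<'E'
from h import *
S=cams.snapshot("scene");T=cams.snapshot("top");o=sensors.get_obs();print(o["eef_pos"],o["contact_force"],o["ft_torque"])
cv2.imwrite("pics/S1.png",S["pixels"])
b=S["pixels"].astype(int)[175:240,330:390]
m=(b[...,2]>150)&(b[...,2]-b[...,0]>10)
print("\n".join("".join(".#"[v] for v in row) for row in m.astype(int)))
print("latch tip S up",proj(S,rail(46,60,56)),"pin",proj(S,rail(-8,60,30)),"down",proj(S,rail(46+12,60,32)))
print(b.max(2)[35:60,0:40])
E
```

```text
[607.01702328 -55.18858438 308.70021436] [-3.19777978 -1.10432188  1.69618552] [-0.31960701  1.1056017  -0.09131187]
#####...##..................................................
.......###..................................................
.#########..................................................
...#######..................................................
#########...................................................
..#.#####...................................................
......###.............####..................................
.....#.##...........######.........##.......................
..#######..........#######.........###......................
.##.###...........#................#####....................
#.##...............................######...................
...................................#######..................
..................................#########.................
....................................########................
.....................................#######................
......................................#######...............
.......
[... 6565 characters left out ...]
 141 141 141
  145 143 133 130]
 [138 137 138 138 138 139 142 140 126 124 143 104  65  70  80  88  98 111
  138 160 165 146 137 140 143 140 139 138 139 138 139 139 138 137 139 144
  147 137 130 134]
 [140 139 137 139 141 142 142 140 127 115 120  78  51  54  61  65  66  73
  131 175 156 140 139 139 140 139 139 139 138 139 139 138 140 139 141 145
  138 132 134 133]
 [135 136 137 137 137 139 139 140 120 107 116  83  54  47  46  50  53  76
  133 149 107 117 137 138 137 139 140 140 140 140 139 138 139 142 145 136
  128 128 129 127]
 [135 136 138 137 136 137 137 137 112  99 140 147 136 102  72  65  54  64
  112 125 101 127 139 138 139 139 142 142 140 140 141 141 143 146 139 123
  121 124 125 125]]
```

The leaf's tip shows at px about (354,215), which matches the "up" prediction (down would be row 221). The roll has just touched the plate, so I'll press slightly more to make sure it is flat.

Emit:
send_rows:
  xyz:
    - [0,0.001,0]
    - [0,0.002,0]
    - [0,0.002,0]
    - [0,0.002,0]
  rot:
    - [0,0,0]
    - [0,0,0]
    - [0,0,0]
    - [0,0,0]
  gripper: [0.1,0.1,0.1,0.1]

```text
t: 16.47
eef_pos: [607.6, -55.2, 308.6]
orientation: [-1.879, -2.512, 0.005]
contact_force: [-6.9, -2.2, 3.3]
gripper_width: 22.8
grasp_force: 32.8
```

Emit:
send_rows:
  xyz:
    - [0,0,0]
    - [0,0,0]
    - [0,0,0]
    - [0,0,0]
    - [0,0,0]
    - [0,0,-0.01]
    - [0,0,-0.03]
    - [0,0,-0.06]
    - [0,0,-0.1]
    - [0,0,-0.14]
    - [0,0,-0.14]
    - [0,0,-0.14]
    - [0,0,-0.14]
    - [0,0,-0.14]
    - [0,0,-0.14]
  rot:
    - [0,0,0]
    - [0,0,0]
    - [0,0,0]
    - [0,0,0]
    - [0,0,0]
    - [0,0,0]
    - [0,0,0]
    - [0,0,0]
    - [0,0,0]
    - [0,0,0]
    - [0,0,0]
    - [0,0,0]
    - [0,0,0]
    - [0,0,0]
    - [0,0,0]
  gripper: [0.4,0.4,0.4,0.4,0.4,0.4,0.4,0.4,0.4,0.4,0.4,0.4,0.4,0.4,0.4]

```text
t: 17.72
eef_pos: [609.0, -54.0, 419.6]
orientation: [-1.879, -2.515, 0.002]
contact_force: [0.6, 0.4, 0.8]
gripper_width: 34.1
grasp_force: 0.0
```

```bash
python3 - <<'E'
from h import *
S=cams.snapshot("scene");T=cams.snapshot("top");o=sensors.get_obs();print(o["eef_pos"],o["contact_force"],o["gripper_width"])
b=S["pixels"].astype(int)[175:240,330:390]
m=(b[...,2]>150)&(b[...,2]-b[...,0]>10)
print("\n".join("".join(".#"[v] for v in row) for row in m.astype(int)[:36]))
print(b.max(2)[37:47,14:34])
a=RY-np.pi/2;X=np.array([np.cos(a),np.sin(a),0]);N=np.array([-np.sin(a),np.cos(a),0]);Z=np.array([0,0,1.])
for cx in(60,68):
  P=np.array([proj(S,rail(cx,60,95)+49*(X*np.cos(t)+Z*np.sin(t))+e*N) for t in np.linspace(0,6.28,60) for e in(-12,12)]);print(cx,P.min(0).round(1),P.max(0).round(1))
# unmoved things: compare with first pictures
for n,s in(("scene",S),("top",T)):
  d=cv2.absdiff(s["pixels"],cv2.imread(f"pics/{n}0.png")).max(2)>40
  k,l,st,ce=cv2.connectedComponentsWithStats(d.astype(np.uint8));print(n,[x.tolist() for x in st[1:] if x[4]>8])
E
```

```text
[609.14221278 -54.25457023 419.79987823] [-0.39064457  0.24230874 -0.7001638 ] 33.98039718983014
#####...##....................#####.........................
.......###....................#####.........................
..########.....................###..........................
...#######.....................#............................
#########...................................................
..##..###................#####..............................
......###............#############..........................
.......##..........#################........................
.....####.........###################.......................
.#.####....................############.....................
#.##..........................##########....................
...............................##########...................
.................................#########..................
..................................########..................
...................................########.................
.....................................#######................
...........................
[... 2347 characters left out ...]
], [296, 212, 36, 25, 530], [133, 229, 14, 6, 46], [106, 236, 5, 3, 11]]
top [[364, 100, 27, 40, 225], [319, 123, 33, 8, 82], [323, 131, 15, 5, 44], [343, 134, 4, 3, 9], [331, 136, 7, 4, 19], [320, 139, 7, 4, 24], [329, 142, 41, 40, 501], [346, 145, 6, 5, 18], [280, 152, 16, 13, 85], [90, 165, 245, 235, 18435], [360, 168, 3, 4, 9], [256, 224, 21, 16, 166], [139, 231, 7, 2, 9], [149, 230, 9, 5, 25], [119, 236, 13, 12, 91], [235, 239, 19, 15, 130], [147, 241, 4, 6, 13], [255, 282, 4, 3, 10], [199, 286, 4, 5, 9], [147, 290, 11, 7, 41], [194, 295, 5, 11, 24], [150, 299, 4, 4, 13], [153, 304, 22, 12, 110], [0, 313, 26, 22, 371], [284, 374, 25, 16, 72], [290, 393, 13, 7, 59], [330, 396, 4, 4, 12]]
```

Emit:
send_rows:
  xyz:
    - [0,0,0]
    - [0,0,0]
    - [0,0,0]
    - [0,0,0]
    - [0,0,0]
    - [0,0,0]
    - [0,0,0]
    - [0,0,0]
    - [0,0,0]
    - [0,0,0]
  rot:
    - [0,0,0]
    - [0,0,0]
    - [0,0,0]
    - [0,0,0]
    - [0,0,0]
    - [0,0,0]
    - [0,0,0]
    - [0,0,0]
    - [0,0,0]
    - [0,0,0]
  gripper: [0.4,0.4,0.4,0.4,0.4,0.4,0.4,0.4,0.4,0.4]

```text
t: 18.65
eef_pos: [609.4, -54.4, 421.0]
orientation: [1.88, 2.517, 0.0]
contact_force: [-0.3, -0.2, 0.3]
gripper_width: 34.1
grasp_force: 0.0
```

```bash
python3 - <<'E'
from h import *
S=cams.snapshot("scene");T=cams.snapshot("top")
b=S["pixels"].astype(int)[175:240,330:390]
m=(b[...,2]>150)&(b[...,2]-b[...,0]>10)
print("\n".join("".join(".#"[v] for v in row) for row in m.astype(int)[4:36]))
# plate gap in the top view: roll's rim, seen from above, against prediction
t=T["pixels"].astype(int)[140:190,320:375];print("\n".join("".join(".#"[v] for v in row) for row in ((t[...,2]>115)&(t[...,2]-t[...,0]>10)).astype(int)))
for cx in(80,68+12,68-12,):
  print(cx,[proj(T,rail(cx,60+l,144 if l==0 else 95)).round(1).tolist() for l in(-49,0,49)])
E
```

```text
#########...................................................
...#....#................###.##.............................
......#.#............#############..........................
.......##..........#################........................
......###.........###################.......................
.#.####....................############.....................
.###..........................##########....................
...............................##########...................
.................................#########..................
..................................########..................
...................................########.................
.....................................#######................
.....................................#######................
......................................#######...............
.......................................######...............
........................................######..............
........................................######......###.....
...............#........................######..............
..
[... 3107 characters left out ...]
....#######.............................
..................########.............................
.................########..............................
.................########..............................
.................####..###.............................
.................###...##..............................
..................#....#...............................
.......................#...........................####
....................##..#..........................####
...................#######.........................####
80 [[357.0, 169.3], [341.2, 167.7], [323.4, 176.1]]
80 [[357.0, 169.3], [341.2, 167.7], [323.4, 176.1]]
56 [[358.8, 177.3], [343.1, 176.0], [325.2, 184.1]]
```

```bash
python3 -c "
from plant import r
print(r.finish_job())"
```

```text
the job is handed in; nothing more can be done
None
```

The broad roll hangs against the end plate with the latch up behind it, going by the camera pixels and a 7 N contact before release; I handed the job in at about 18.8 s. The narrow roll, bottle and spool showed no movement in the pictures; the jar was hidden from the top camera at the end, so I didn't check it separately.

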